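# Reset the noodle machine's key switch

## Task

The dough sheeter has tripped: take the red key out of the wooden rack, push it fully into the key switch on the yellow box, turn it clockwise to its stop and back home, then pull it out. Put the red key back upright, fully home in the rack slot it came from, and leave the blue key alone.

Things in the scene. Friction and masses are not known exactly. Their poses are not given: they have to be found in the camera images.
- red_key: Key, 45 g, upright: flat red head 30 (x) x 12 mm (y), z = 4 to 46 mm; grip it across the 12 mm. Round red collar 29 mm across, z = 0 to 4; flat steel blade 15 (x) x 6 mm (y), z = 0 to -30, narrowed over the last 4. Origin: on the axis, underside of collar. Works either way round. It stands in one slot of the wooden rack (see blue_key), collar on the rack's top, head along the rack.
- blue_key: Same key with a blue head, same origin; not for this switch, leave it. It stands in the other slot of the fixed wooden rack: 170 x 55 mm, 45 mm high, two through slots 22 x 13 mm with a 3 mm chamfer at the mouth, 90 mm apart centre to centre along the rack and the keys' x (the slots' long side).
- keyway (a point): Centre of the keyway's mouth, 72 mm above the table, on a square aluminium plug in a red barrel (66 mm across) on a fixed yellow box (120 x 100 x 36 mm). x: the keyway's long side at home, z up; stays with the box, does not turn with the plug. Keyway 20 x 9.5 mm, 36 deep, 3 mm chamfer at the mouth. Key fully in: collar on the plug, key origin at this point.
- plug (a joint): Angle of the switch's plug, rad: 0 home, growing clockwise seen from above, stop at 1.05 (60 degrees). A weak spring (0.1 N m at the stop) brings it home as far as the key lets it. The key has about 14 degrees of play each way in the keyway: turn it about 75 degrees from home to bring the plug to its stop; with the key turned back to home the plug is home.
There are look-alikes about, which are no part of the job. There is more than one size of the red_key; the job needs the smallest.

How it is judged:
On the way, in this order (a step that is already met when the one before it is completed fails the run):
1. the red key is pushed fully into the key switch (within 10 mm) (distance between red_key and keyway below 0.01 m and angle between red_key's own z axis and vertical below 0.2 rad), for 0.1 s.
2. with the key in, the plug is turned to its stop (past 0.88 rad) (distance between red_key and keyway below 0.015 m and value of joint plug above 0.88 rad), for 0.1 s.
3. with the key still in, the plug is turned back home (below 0.17 rad) (distance between red_key and keyway below 0.015 m and value of joint plug below 0.17 rad), for 0.1 s.
4. the red key is pulled out of the switch (distance between red_key and keyway above 0.04 m), for 0.1 s.
At the end, for the whole second after the job is handed in: The red key stands at rest, upright within 0.2 rad, within 12 mm of where it stood at the start in its rack slot, and the plug of the switch is home (below 0.17 rad) (distance of red_key from where it was at the start of the episode below 0.012 m and angle between red_key's own z axis and vertical below 0.2 rad and linear speed of red_key below 0.02 m/s and value of joint plug below 0.17 rad); the robot touches nothing.
It fails at once if the blue key is moved more than 20 mm (distance of blue_key from where it was at the start of the episode above 0.02 m).
It also fails if it takes over 59 s, if anything falls off the work surface, if the arm or the gripper's body presses on something with over 40 N, if the wrist force passes 120 N, or if a joint passes its speed limit or range.

## Robot

A 6-joint arm with a two-finger parallel gripper is mounted at the origin on the work surface. World frame = base frame: x ahead of the robot, y to its left, z up, the work surface at z = 0. Lengths are in m, angles in rad, forces in N, time in s.
With the tool pointing down it reaches from about 0.375 to 0.75 m from the base axis. Payload 9 kg.
Tool frame: the origin (TCP) lies midway between the tips of the shut fingers; the grasp point (between the pads) lies 19 mm behind it (grasp_offset is the distance from the TCP to the grasp point, in m); z points along the fingers, y is the line along which they close (so a half turn about z gives the same grasp; the last joint's range is limited). The gripper opens to 85 mm and grips with 20 to 120 N. Pads are 22 mm wide; open, the fingers measure 114 mm over their backs; the gripper's body (76 mm by 85 mm) begins 54 mm behind the grasp point. The pads swing forward as they close: fully open they stand 13 mm farther back than shut.
Start: joints at [0.977, 0.104, 0.097, 1.564, 0, 1.353], TCP at [0.22, 0.558, 0.201] pointing down, gripper open.
Joint ranges: [-2.99, 2.99], [-0.84, 1.86], [-1.1, 1.16], [-1.84, 2.11], [-1.51, 1.56], [-3.14, 3.14]. Speed limits (rad/s): [2.22, 2.22, 2.57, 3.14, 3.14, 3.14].

## Interface

Orientations are given as a rotation vector (axis times angle).
In Python, from cell import * gives the robot as it stands.
- The arm moves only by the tool play_rows, never from a script. Its argument "targets" is a list of rows, each an object of numbers: "rx", "ry", "rz": the turn, a rotation vector about the tool's x, y, z as a fraction of full scale; "x", "y", "z": the shift along the tool's x, y, z as a fraction of full scale; "grip": the gripper's target within -1 to 1 (fully open at 1, half-way at 0, shut at -1). A call has exactly 5 rows; each row shifts and turns the commanded pose from where the row before left it, along the tool's axes as they then stand; what a row does not reach is not made up. Full scale, the value 1, is 0.04 m for a shift and pi rad for a turn. A row lasts 1/12 s, in which the tool goes at most 41.7 mm and 7.16 degrees, less where a joint would pass 70% of its speed; a pose out of reach is approached as far as the arm can. A call with a number of a shift or a turn outside -1 to 1 is refused whole. A call with a gripper value outside its range is refused whole. The fingers move at their own pace and stop on an object; the grip force is fixed at half the most. Time passes only in rows, so rows that do not move let the fingers close, or fill a call up. It gives the time, the measured TCP pose, the force, the opening and the grip force at its end, in the units of the state.
- get_obs(): the state, without advancing time (a new reading comes with each control period).
- capture(name): name is "scene" or "top"; returns (picture, depth): 384x512x3 uint8, red, green, blue; 384x512 float32, m along the optical axis (not along the pixel's ray), 0 where there is no reading.
- get_calibration(name): a dict with "fov_y" (degrees; the focal length in pixels is half the picture's height over the tangent of half this angle, whatever the lens; pixels are square), "cx", "cy" (the principal point, pixels), "dist" ([k1, k2, p1, p2, k3] as OpenCV has them; the pictures are not rectified), "R" (3x3) and "t" (3): a world point X has camera coordinates R X + t. Camera axes: x right, y down, z forward; pixel columns grow to the right and rows downward; lengths in m; the calibration is good to about 2 mm. A picture is of the moment at which its call begins. get_calibration takes no time and is no camera call.
- hand_in(): hands the job in; it is judged then, once.
The state is a dict: "clock": time; "joint_pos": joint angles; "qd": joint speeds; "joint_torque": joint torques, N m; "tcp_pos": TCP position; "ee_rot": TCP orientation; "ft_force": force on the tool from outside, world axes, zero at the start; "torque": the same for the moment, N m; "finger_gap": opening from 0.0 (shut) to 1.0 (fully open); "grasp_force": force on a finger pad.
Only numpy, scipy, OpenCV 4.12 (cv2) and the standard library are available. Lean on these libraries where they do the work, as an engineer would, in place of code of your own. Each camera call takes 0.05 s, during which the arm holds its last target. There are 200 camera calls.

## Working session

There is one attempt and no reset: what is moved stays moved. The work goes in short steps, Python scripts to look and compute and a tool call to move; the robot and the scene stay as the last step left them, time stands still between calls to the robot, and variables do not carry over. Pictures are saved under pics/ and viewed, at most 10 in all, crops included, and the job is handed in when it is done.

Besides the shell and the picture viewer there is one more tool, called after ">>>" as name(argument=value, ...), one argument or row to a line, values as JSON. play_rows: Moves the arm, as the interface text tells. Shift numbers are shares of 0.04 m and turn numbers shares of pi rad, none past 1 either way. Its arguments: {"type":"object","properties":{"targets":{"type":"array","items":{"type":"object","properties":{"rx":{"type":"number"},"ry":{"type":"number"},"rz":{"type":"number"},"x":{"type":"number"},"y":{"type":"number"},"z":{"type":"number"},"grip":{"type":"number"}}}}},"required":["targets"]}

```bash
mkdir -p pics; ls
cat > h.py <<'E'
from cell import *
import numpy as np, cv2
def cal(n):
    c=get_calibration(n); f=192/np.tan(np.radians(c["fov_y"])/2)
    return np.array([[f,0,c["cx"]],[0,f,c["cy"]],[0,0,1]]),np.array(c["dist"],float),np.array(c["R"]),np.array(c["t"])
def onplane(n,uv,z):
    K,d,R,t=cal(n); p=cv2.undistortPoints(np.array(uv,float).reshape(-1,1,2),K,d).reshape(-1,2)
    r=np.c_[p,np.ones(len(p))]@R; o=-R.T@t
    return o+r*((z-o[2])/r[:,2])[:,None]
def cloud(n,dep):
    K,d,R,t=cal(n); v,u=np.mgrid[:384,:512]
    p=cv2.undistortPoints(np.stack([u,v],-1).reshape(-1,1,2).astype(float),K,d).reshape(-1,2)
    P=np.c_[p,np.ones(len(p))]*dep.reshape(-1,1)
    return ((P-t)@R).reshape(384,512,3)
def proj(n,X):
    K,d,R,t=cal(n); return cv2.projectPoints(np.array(X,float).reshape(-1,1,3),cv2.Rodrigues(R)[0],t,K,d)[0].reshape(-1,2)
E
python3 - <<'E'
from h import *
for n in("scene","top"):
    p,d=capture(n); cv2.imwrite(f"pics/{n}0.png",p[:,:,::-1]); np.savez(f"{n}0.npz",p=p,d=d)
    print(n,-cal(n)[2].T@cal(n)[3],cal(n)[0][0,0])
o=get_obs();print(o)
E
```

```text
pics
scene [0.87121308 0.34240006 0.67667206] 411.7253287706913
top [ 0.55937739 -0.04977116  1.13530043] 487.7344258389547
{'clock': 0.1, 'joint_pos': array([9.77309043e-01, 1.04617667e-01, 9.65789210e-02, 1.56388310e+00,
       1.12256135e-05, 1.35311806e+00]), 'qd': array([ 0.00109706, -0.00109728,  0.00221506,  0.00068915, -0.00112616,
        0.00092821]), 'joint_torque': array([ 5.35937055e-03, -5.58208930e+01,  5.04718065e+01,  1.31052156e-02,
       -2.34299732e-04,  2.61510741e-05]), 'tcp_pos': array([0.22001324, 0.55787345, 0.20043048]), 'ee_rot': array([-5.86766756e-01, -3.08584700e+00,  1.61734546e-03]), 'ft_force': array([-0.09474944,  0.42218119, -0.94318186]), 'torque': array([0.01057047, 0.00456166, 0.03379069]), 'grasp_force': 0.0, 'finger_gap': 1.0025531377753463}
```

View pics/top0.png

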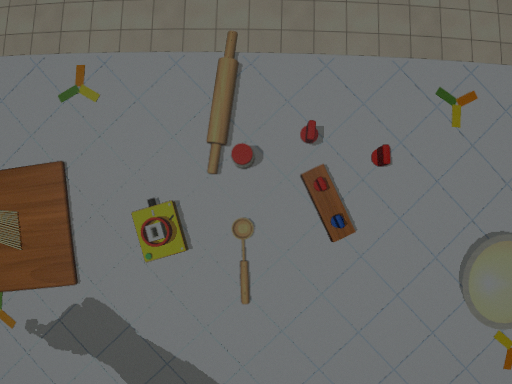

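View pics/scene0.png

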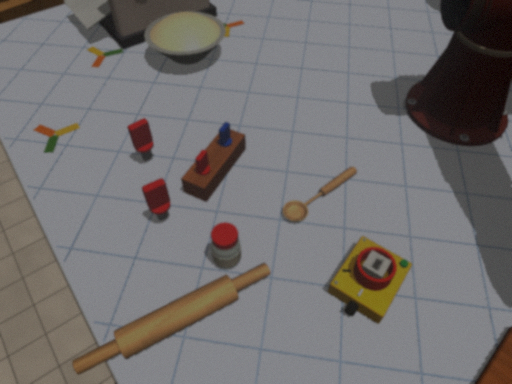

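Top view: the rack has a red key at (322,184) and a blue key at (338,221). Possible mix-ups are the larger free-standing red keys at (310,132) and (381,157) and the jar lid at (242,155). The switch is at (157,232). I choose the red key in the rack slot and will check it in a crop.

Run:
```python
from h import *
a=np.load("top0.npz");b=np.load("scene0.npz")
A=a["p"];B=b["p"]
r=lambda i,s=(400,300):cv2.resize(i[:,:,::-1],s,interpolation=cv2.INTER_CUBIC)
cv2.imwrite("pics/crop1.png",np.vstack([np.hstack([r(A[165:240,290:390]),r(A[195:270,110:210])]),np.hstack([r(B[110:215,120:260]),r(B[230:320,320:440])])]))
for n,z in(("top",a),("scene",b)):
    C=cloud(n,z["d"]); hsv=cv2.cvtColor(z["p"],cv2.COLOR_RGB2HSV);H,S,V=cv2.split(hsv)
    for name,m in(("red",((H<6)|(H>172))&(S>150)&(V>70)),("blue",(H>105)&(H<130)&(S>140)&(V>50)),("yel",(H>23)&(H<33)&(S>150)&(V>80)),("brown",(H>5)&(H<20)&(S>100)&(V<150))):
        k,l,st,ce=cv2.connectedComponentsWithStats(m.astype(np.uint8))
        for i in range(1,k):
            if st[i,4]>25:
                P=C[l==i]; P=P[P[:,2]>-.5]; zt=np.percentile(P[:,2],90)
                rr=cv2.minAreaRect(np.argwhere(l==i)[:,::-1].astype(np.float32))
                print(n,name,ce[i].round(1),st[i,4],"med",np.median(P,0).round(3),"z90",zt.round(3),[np.round(q,1) for q in rr])
```

```text
top red [311.6 130.5] 153 med [ 0.742 -0.141  0.106] z90 0.108 [array([312. , 130.5]), array([19., 10.]), np.float64(90.0)]
top red [303.3 133. ] 51 med [ 0.745 -0.126  0.047] z90 0.05 [array([303.1, 133.3]), array([ 4.5, 13.1]), np.float64(5.7)]
top red [241.7 153.6] 319 med [0.69  0.008 0.084] z90 0.087 [array([241.5, 153.5]), array([19., 19.]), np.float64(90.0)]
top red [385.8 153.8] 132 med [ 0.695 -0.301  0.106] z90 0.109 [array([385.5, 154. ]), array([18.,  7.]), np.float64(90.0)]
top red [374.6 157.3] 66 med [ 0.694 -0.29   0.047] z90 0.051 [array([374.5, 157.5]), array([15.,  5.]), np.float64(90.0)]
top red [322.  183.2] 81 med [ 0.63  -0.166  0.09 ] z90 0.092 [array([322., 183.]), array([13.4,  6.3]), np.float64(63.4)]
top red [316.1 185.7] 39 med [ 0.626 -0.158  0.049] z90 0.056 [array([315.6, 185.7]), array([10.7,  4. ]), np.float64(63.4)]
top red [155.3 231.5] 170 med [0.516 0.194 0.07 ] z90 0.072 [array([154.5, 231.5]), array([27., 27.]), np.float64(90.0)]
top blue [339.5 220.6] 70 med [ 0.552 -0.207  0.09 ] z90 0.093 [array([339.9, 220.3]), array([13. ,  5.8]), np.float
[... 6107 characters left out ...]
0.055 [array([361.9, 262. ]), array([3.5, 9.5]), np.float64(18.4)]
scene brown [167.7 319.9] 3739 med [0.843 0.069 0.038] z90 0.048 [array([170.8, 318.5]), array([ 28.2, 217.4]), np.float64(63.1)]
scene brown [386.1 274.5] 33 med [0.501 0.217 0.037] z90 0.069 [array([386.6, 274.5]), array([ 4.1, 10. ]), np.float64(38.7)]
scene brown [340.4 294.7] 106 med [0.582 0.193 0.023] z90 0.03 [array([342. , 295.7]), array([31.6,  6.7]), np.float64(31.0)]
scene brown [374.3 316.9] 45 med [0.562 0.255 0.017] z90 0.027 [array([373.6, 316.5]), array([12.9,  5.5]), np.float64(31.0)]
scene brown [499.4 364.2] 1051 med [0.462 0.424 0.018] z90 0.019 [array([493.5, 355.5]), array([55., 35.]), np.float64(90.0)]
```

View pics/crop1.png

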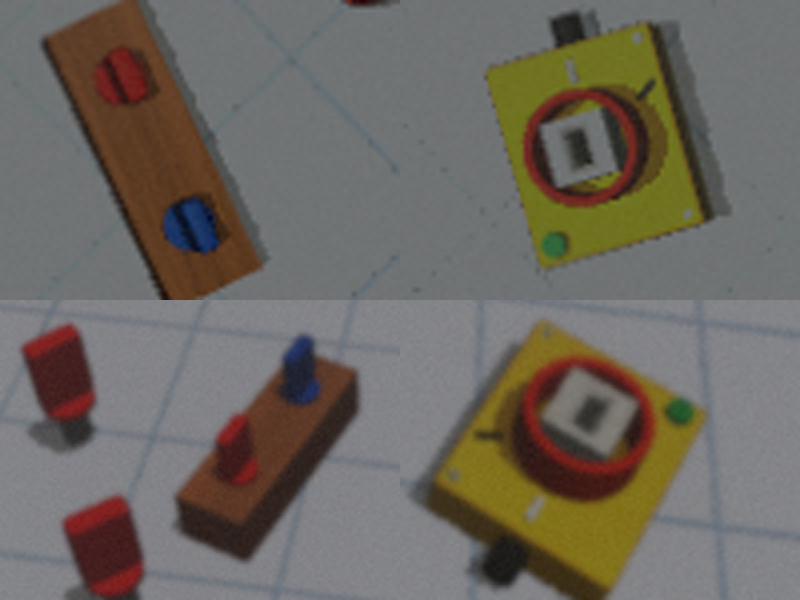

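The crop shows a small key in the rack: its head top is at 91 mm, while the larger loose keys reach about 107 mm. The keyway is the dark slot near top pixel (154.5,232), and its long side runs up and down in that view. Next I measure both precisely.

```bash
cat > m.py <<'E'
from h import *
def comp(m,near,r=12,amin=8):
    k,l,st,ce=cv2.connectedComponentsWithStats(m.astype(np.uint8)); 
    c=[i for i in range(1,k) if st[i,4]>=amin and np.hypot(*(ce[i]-near))<r]
    i=max(c,key=lambda i:st[i,4]); return l==i,ce[i]
def yaw(P):
    q=P[:,:2]-P[:,:2].mean(0); w,v=np.linalg.eigh(q.T@q); return np.degrees(np.arctan2(v[1,1],v[0,1]))%180, np.sqrt(w*12/len(q))
E
python3 - <<'E'
from m import *
for n,px in(("top",(154.5,232)),("scene",(376,264))):
    z=np.load(n+"0.npz"); C=cloud(n,z["d"]);h=cv2.cvtColor(z["p"],cv2.COLOR_RGB2HSV);H,S,V=[q.astype(int) for q in cv2.split(h)]
    v,u=np.mgrid[:384,:512]
    near=np.hypot(u-px[0],v-px[1])<26
    ring=near&((H<6)|(H>172))&(S>150)&(C[...,2]>.063)
    pl=near&(S<60)&(V>120)&(C[...,2]>.055)
    pl,_=comp(pl,px)
    hull=cv2.convexHull(np.argwhere(pl)[:,::-1].astype(np.int32))
    full=cv2.fillConvexPoly(np.zeros((384,512),np.uint8),hull,1)>0
    dark=full&(V<100)
    dark,dc=comp(dark,px)
    W=lambda m,zz:onplane(n,np.argwhere(m)[:,::-1],zz)
    fr=W(full,.072); rect=cv2.minAreaRect((fr[:,:2]*1000).astype(np.float32))
    dk=W(dark,.072)
    print(n,"plug z",np.median(C[pl][:,2]).round(4),"plug rect",rect,"dark",dk.mean(0).round(4),yaw(dk),dark.sum())
    rp=W(ring,.071);(c,R)=cv2.minEnclosingCircle((rp[:,:2]*1000).astype(np.float32));print("ring",c,R,np.percentile(C[ring][:,2],[10,50,90]))
    hd={"top":[((322,183),"r"),((339.5,220.6),"b")],"scene":[((201.4,155.7),"r"),((224.1,127.3),"b")]}[n]
    for p0,c in hd:
        m=(((H<6)|(H>172))&(S>120)&(V>50) if c=="r" else (H>105)&(H<130)&(S>120)&(V>40))
        m&=np.hypot(u-p0[0],v-p0[1])<16
        top=m&(C[...,2]>.086); col=m&(C[...,2]<.056)
        P=W(top,.091);Q=C[top];Cc=C[col]
        print(c,top.sum(),"plane",P.mean(0).round(4),yaw(P),"cloud",Q.mean(0).round(4),"collar",Cc.mean(0).round(4))
    br=(H>3)&(H<20)&(S>90)&(V<150)&(abs(C[...,2]-.045)<.006)&(np.hypot(C[...,0]-.589,C[...,1]+.185)<.11)|((abs(C[...,2]-.045)<.004)&(np.hypot(C[...,0]-.589,C[...,1]+.185)<.11))
    print("rack",cv2.minAreaRect((W(br,.045)[:,:2]*1000).astype(np.float32)))
    ye=(H>20)&(H<35)&(S>120)&(abs(C[...,2]-.036)<.006)&(np.hypot(C[...,0]-.517,C[...,1]-.195)<.1)
    print("box",cv2.minAreaRect((W(ye,.036)[:,:2]*1000).astype(np.float32)))
E
```

```text
Traceback (most recent call last):
  File "m.py", line 5, in comp
    i=max(c,key=lambda i:st[i,4]); return l==i,ce[i]
ValueError: max() iterable argument is empty
```

```bash
cat > meas.py <<'E'
from m import *
for n,px in(("top",(154.5,232)),("scene",(376,264))):
    z=np.load(n+"0.npz"); C=cloud(n,z["d"]);h=cv2.cvtColor(z["p"],cv2.COLOR_RGB2HSV);H,S,V=[q.astype(int) for q in cv2.split(h)]
    v,u=np.mgrid[:384,:512]
    near=np.hypot(u-px[0],v-px[1])<26
    lo=near&(S<70)&(C[...,2]>.06); vt=np.percentile(V[lo],75); 
    ring=near&((H<6)|(H>172))&(S>150)&(C[...,2]>.063)
    pl,_=comp(lo&(V>.75*vt),px,20)
    hull=cv2.convexHull(np.argwhere(pl)[:,::-1].astype(np.int32))
    full=cv2.fillConvexPoly(np.zeros((384,512),np.uint8),hull,1)>0
    dark,dc=comp(full&(V<.7*vt),px,8)
    W=lambda m,zz:onplane(n,np.argwhere(m)[:,::-1],zz)
    fr=W(full,.072); rect=cv2.minAreaRect((fr[:,:2]*1000).astype(np.float32))
    dk=W(dark,.072)
    print(n,vt,"plug z",np.median(C[pl][:,2]).round(4),"plug rect",rect,"dark",dc,dk.mean(0).round(4),yaw(dk),dark.sum())
    rp=W(ring,.071);(c,R)=cv2.minEnclosingCircle((rp[:,:2]*1000).astype(np.float32));print("ring",c,R,np.percentile(C[ring][:,2],[10,50,90]))
    hd={"top":[((322,183),"r"),((339.5,220.6),"b")],"scene":[((201.4,155.7),"r"),((224.1,127.3),"b")]}[n]
    for p0,c in hd:
        m=(((H<6)|(H>172))&(S>120)&(V>50) if c=="r" else (H>105)&(H<130)&(S>120)&(V>40))
        m&=np.hypot(u-p0[0],v-p0[1])<16
        top=m&(C[...,2]>.086); col=m&(C[...,2]<.056)
        P=W(top,.091);Q=C[top];Cc=C[col]
        print(c,top.sum(),"plane",P.mean(0).round(4),yaw(P),"cloud",Q.mean(0).round(4),"collar",Cc.mean(0).round(4))
    br=(abs(C[...,2]-.045)<.005)&(np.hypot(C[...,0]-.589,C[...,1]+.185)<.105)
    br,_=comp(br,proj(n,[.589,-.185,.045])[0],10)
    print("rack",cv2.minAreaRect((W(br,.045)[:,:2]*1000).astype(np.float32)))
    ye=(H>20)&(H<35)&(S>120)&(abs(C[...,2]-.036)<.006)&(np.hypot(C[...,0]-.517,C[...,1]-.195)<.1)
    print("box",cv2.minAreaRect((W(ye,.036)[:,:2]*1000).astype(np.float32)))
E
python3 meas.py
```

```text
top 115.0 plug z 0.0714 plug rect ((515.3175048828125, 197.57308959960938), (37.57996368408203, 36.153446197509766), 17.54496192932129) dark [154.24444444 231.62222222] [0.5151 0.1974 0.072 ] (np.float64(14.125952942717305), array([0.01105153, 0.02020159])) 45
ring (515.4401245117188, 196.2725372314453) 31.88972282409668 [0.06711    0.06947805 0.07168166]
r 76 plane [ 0.6299 -0.1653  0.091 ] (np.float64(27.36384993185567), array([0.01258285, 0.02790596])) cloud [ 0.6299 -0.1654  0.0901] collar [ 0.6268 -0.1621  0.0482]
b 70 plane [ 0.5502 -0.2055  0.091 ] (np.float64(26.079466555466354), array([0.01156225, 0.0279164 ])) cloud [ 0.5502 -0.2035  0.1053] collar [ 0.5476 -0.2005  0.049 ]
rack ((590.4119873046875, -185.63656616210938), (170.98277282714844, 56.18180465698242), 26.853994369506836)
box ((515.8024291992188, 196.87054443359375), (119.08642578125, 98.8320541381836), 17.75333023071289)
scene 122.0 plug z 0.0722 plug rect ((516.8096313476562, 199.02296447753906), (37.811344146728516, 37.2209358215332), 18.268014907836914) dark [376.83333333 263.75757576] [0.5183 0.2007 0.072 ] (np.float64(16.64602101386862), array([0.01004903, 0.01981223])) 66
ring (520.6109008789062, 200.87313842773438) 33.13099670410156 [0.06579723 0.06964612 0.07120595]
r 64 plane [ 0.6346 -0.1595  0.091 ] (np.float64(40.93118972184584), array([0.01420442, 0.03343831])) cloud [ 0.6409 -0.1458  0.1079] collar [ 0.6246 -0.1648  0.0487]
b 38 plane [ 0.5544 -0.2005  0.091 ] (np.float64(31.368908530881384), array([0.00913119, 0.02459791])) cloud [ 0.5536 -0.2018  0.0896] collar [ 0.5487 -0.1988  0.0491]
rack ((594.265380859375, -182.20339965820312), (172.58120727539062, 57.71985626220703), 26.78357696533203)
box ((519.6009521484375, 199.91079711914062), (119.8751449584961, 98.39662170410156), 17.817466735839844)
```

>>> play_rows(
  targets=[
    {"rz":-0.0385,"grip":1},
    {"rz":-0.0385,"grip":1},
    {"rz":-0.0385,"grip":1},
    {"rz":-0.0385,"grip":1},
    {"rz":-0.0385,"grip":1},
  ],
)

```text
invalid input
```

>>> play_rows(
  targets=[
    {"rz":-0.0385,"grip":1},
    {"rz":-0.0385,"grip":1},
    {"grip":1},
    {"grip":1},
    {"grip":1},
  ],
)

```text
invalid input
```

```bash
cat > go.py <<'E'
from h import *
import sys
def go(x,y,z,yaw=None):
    o=get_obs(); R=cv2.Rodrigues(o["ee_rot"])[0]
    d=np.array([x,y,z])-o["tcp_pos"]
    ty=np.degrees(np.arctan2(R[1,1],R[0,1]))
    print("t",o["clock"].__round__(2),"tcp",o["tcp_pos"].round(4),"tool y yaw",ty.round(2),"tilt",R[:,2].round(4),"F",o["ft_force"].round(1),"gap",round(o["finger_gap"],3),"gf",round(o["grasp_force"],1),"j6",o["joint_pos"][5].round(2))
    s=R.T@d/.04
    print("shares total",s.round(2),"rz total",None if yaw is None else round((( ty-yaw+90)%180-90)/180,4))
if __name__=="__main__": go(*map(float,sys.argv[1:]))
E
python3 go.py .6315 -.164 .15 116.9
```

```text
t 0.1 tcp [0.22   0.5579 0.2004] tool y yaw 68.47 tilt [-6.e-04 -9.e-04 -1.e+00] F [-0.1  0.4 -0.9] gap 1.003 gf 0.0 j6 1.35
shares total [-16.19 -13.01   1.27] rz total -0.2691
```

>>> play_rows(
  targets=[
    {"x":0,"y":0,"z":0,"rx":0,"ry":0,"rz":-0.0385,"grip":1},
    {"x":0,"y":0,"z":0,"rx":0,"ry":0,"rz":-0.0385,"grip":1},
    {"x":0,"y":0,"z":0,"rx":0,"ry":0,"rz":-0.0385,"grip":1},
    {"x":0,"y":0,"z":0,"rx":0,"ry":0,"rz":-0.0385,"grip":1},
    {"x":0,"y":0,"z":0,"rx":0,"ry":0,"rz":-0.0385,"grip":1},
  ],
)

```text
clock: 0.52
tcp_pos: [0.2201, 0.558, 0.2006]
ee_rot: [0.368, -3.119, 0.001]
ft_force: [0.4, 0.4, 0.1]
finger_gap: 1.002
grasp_force: 0.0
```

>>> play_rows(
  targets=[
    {"x":0,"y":0,"z":0,"rx":0,"ry":0,"rz":-0.0385,"grip":1},
    {"x":0,"y":0,"z":0,"rx":0,"ry":0,"rz":-0.0385,"grip":1},
    {"x":0,"y":0,"z":0,"rx":0,"ry":0,"rz":0,"grip":1},
    {"x":0,"y":0,"z":0,"rx":0,"ry":0,"rz":0,"grip":1},
    {"x":0,"y":0,"z":0,"rx":0,"ry":0,"rz":0,"grip":1},
  ],
)

```text
clock: 0.93
tcp_pos: [0.2202, 0.5581, 0.2009]
ee_rot: [0.727, -3.056, 0.0]
ft_force: [-0.5, -0.4, -0.2]
finger_gap: 0.998
grasp_force: 0.0
```

```bash
python3 go.py .6315 -.164 .15 116.9
```

```text
t 0.93 tcp [0.2202 0.5581 0.2009] tool y yaw 116.75 tilt [-1.e-04 -2.e-04 -1.e+00] F [-0.5 -0.4 -0.2] gap 0.998 gf 0.0 j6 0.51
shares total [ -1.06 -20.75   1.28] rz total -0.0008
```

>>> play_rows(
  targets=[
    {"x":-0.05,"y":-0.98,"z":0,"rx":0,"ry":0,"rz":0,"grip":1},
    {"x":-0.05,"y":-0.98,"z":0,"rx":0,"ry":0,"rz":0,"grip":1},
    {"x":-0.05,"y":-0.98,"z":0,"rx":0,"ry":0,"rz":0,"grip":1},
    {"x":-0.05,"y":-0.98,"z":0,"rx":0,"ry":0,"rz":0,"grip":1},
    {"x":-0.05,"y":-0.98,"z":0,"rx":0,"ry":0,"rz":0,"grip":1},
  ],
)

```text
clock: 1.35
tcp_pos: [0.3184, 0.3865, 0.2011]
ee_rot: [-0.729, 3.056, 0.0]
ft_force: [1.2, -0.0, 0.6]
finger_gap: 1.0
grasp_force: 0.0
```

>>> play_rows(
  targets=[
    {"x":-0.05,"y":-0.98,"z":0,"rx":0,"ry":0,"rz":0,"grip":1},
    {"x":-0.05,"y":-0.98,"z":0,"rx":0,"ry":0,"rz":0,"grip":1},
    {"x":-0.05,"y":-0.98,"z":0,"rx":0,"ry":0,"rz":0,"grip":1},
    {"x":-0.05,"y":-0.98,"z":0,"rx":0,"ry":0,"rz":0,"grip":1},
    {"x":-0.05,"y":-0.98,"z":0,"rx":0,"ry":0,"rz":0,"grip":1},
  ],
)

```text
clock: 1.77
tcp_pos: [0.4165, 0.2161, 0.2013]
ee_rot: [-0.728, 3.055, 0.0]
ft_force: [0.2, 0.3, 0.2]
finger_gap: 1.005
grasp_force: 0.0
```

>>> play_rows(
  targets=[
    {"x":-0.05,"y":-0.98,"z":0,"rx":0,"ry":0,"rz":0,"grip":1},
    {"x":-0.05,"y":-0.98,"z":0,"rx":0,"ry":0,"rz":0,"grip":1},
    {"x":-0.05,"y":-0.98,"z":0,"rx":0,"ry":0,"rz":0,"grip":1},
    {"x":-0.05,"y":-0.98,"z":0,"rx":0,"ry":0,"rz":0,"grip":1},
    {"x":-0.05,"y":-0.98,"z":0,"rx":0,"ry":0,"rz":0,"grip":1},
  ],
)

```text
clock: 2.18
tcp_pos: [0.5144, 0.0458, 0.2013]
ee_rot: [-0.727, 3.056, -0.0]
ft_force: [0.9, 0.4, 0.1]
finger_gap: 0.999
grasp_force: 0.0
```

>>> play_rows(
  targets=[
    {"x":-0.05,"y":-0.98,"z":0,"rx":0,"ry":0,"rz":0,"grip":1},
    {"x":-0.05,"y":-0.98,"z":0,"rx":0,"ry":0,"rz":0,"grip":1},
    {"x":-0.05,"y":-0.98,"z":0,"rx":0,"ry":0,"rz":0,"grip":1},
    {"x":-0.05,"y":-0.98,"z":0,"rx":0,"ry":0,"rz":0,"grip":1},
    {"x":0,"y":0,"z":0,"rx":0,"ry":0,"rz":0,"grip":1},
  ],
)

```text
clock: 2.6
tcp_pos: [0.5937, -0.0942, 0.1988]
ee_rot: [0.72, -3.056, 0.001]
ft_force: [-0.0, 0.4, 0.3]
finger_gap: 0.997
grasp_force: 0.0
```

```bash
python3 go.py .6315 -.164 .15 116.9
```

```text
t 2.6 tcp [ 0.5937 -0.0942  0.1988] tool y yaw 116.52 tilt [-1.3e-03 -8.0e-04 -1.0e+00] F [-0.   0.4  0.3] gap 0.997 gf 0.0 j6 -0.84
shares total [-0.07 -1.98  1.22] rz total -0.0021
```

>>> play_rows(
  targets=[
    {"x":0,"y":-0.9,"z":0.3,"rx":0,"ry":0,"rz":-0.002,"grip":1},
    {"x":0,"y":-0.9,"z":0.3,"rx":0,"ry":0,"rz":0,"grip":1},
    {"x":0,"y":0,"z":0.3,"rx":0,"ry":0,"rz":0,"grip":1},
    {"x":0,"y":0,"z":0.3,"rx":0,"ry":0,"rz":0,"grip":1},
    {"x":0,"y":0,"z":0,"rx":0,"ry":0,"rz":0,"grip":1},
  ],
)

```text
clock: 3.02
tcp_pos: [0.6234, -0.1516, 0.1498]
ee_rot: [0.738, -3.05, -0.005]
ft_force: [-0.5, -0.2, -0.5]
finger_gap: 1.002
grasp_force: 0.0
```

```bash
python3 go.py .6315 -.164 .055 116.9
python3 - <<'E'
from h import *
im=[]
for n in("scene","top"):
    p,d=capture(n); np.savez(n+"1.npz",p=p,d=d)
    c=proj(n,[.6315,-.164,.09])[0].astype(int); q=p[c[1]-60:c[1]+60,c[0]-60:c[0]+60,::-1]
    im.append(cv2.resize(q,(400,400),interpolation=cv2.INTER_CUBIC)); print(c)
cv2.imwrite("pics/pre.png",np.hstack(im))
E
```

```text
t 3.02 tcp [ 0.6234 -0.1516  0.1498] tool y yaw 117.21 tilt [-0.004   0.0023 -1.    ] F [-0.5 -0.2 -0.5] gap 1.002 gf 0.0 j6 -0.92
shares total [-0.05 -0.38  2.37] rz total 0.0017
[201 154]
[320 182]
```

View pics/pre.png

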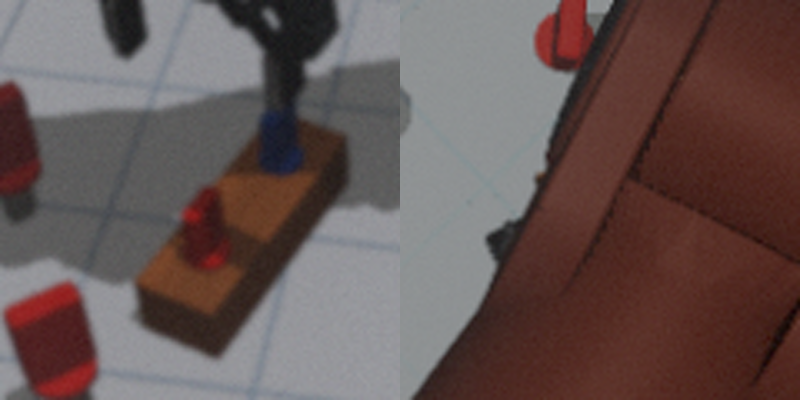

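>>> play_rows(
  targets=[
    {"x":-0.05,"y":-0.38,"z":0,"rx":0,"ry":0,"rz":0.0015,"grip":1},
    {"x":0,"y":0,"z":0.4,"rx":0,"ry":0,"rz":0,"grip":1},
    {"x":0,"y":0,"z":0.5,"rx":0,"ry":0,"rz":0,"grip":1},
    {"x":0,"y":0,"z":0.5,"rx":0,"ry":0,"rz":0,"grip":1},
    {"x":0,"y":0,"z":0,"rx":0,"ry":0,"rz":0,"grip":1},
  ],
)

```text
clock: 3.53
tcp_pos: [0.632, -0.1633, 0.0944]
ee_rot: [0.735, -3.051, -0.004]
ft_force: [-1.4, 0.2, -1.5]
finger_gap: 0.999
grasp_force: 0.0
```

```bash
python3 go.py .6315 -.164 .055 116.9
python3 - <<'E'
from h import *
n="scene"
p,d=capture(n); np.savez(n+"2.npz",p=p,d=d)
c=proj(n,[.6315,-.164,.09])[0].astype(int)
cv2.imwrite("pics/pre2.png",cv2.resize(p[c[1]-60:c[1]+60,c[0]-60:c[0]+60,::-1],(480,480),interpolation=cv2.INTER_CUBIC))
E
```

```text
t 3.53 tcp [ 0.632  -0.1633  0.0944] tool y yaw 117.09 tilt [-0.0034  0.0018 -1.    ] F [-1.4  0.2 -1.5] gap 0.999 gf 0.0 j6 -0.93
shares total [ 0.02 -0.01  0.99] rz total 0.0011
```

View pics/pre2.png

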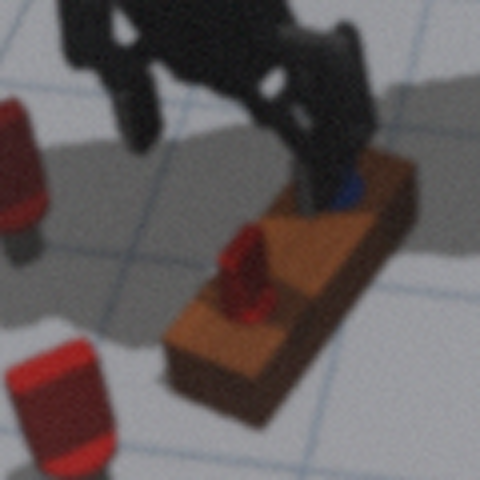

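The fingertips straddle the red key, with tips near (140,140) and (315,205) and the head near (245,232). Descend and close.

>>> play_rows(
  targets=[
    {"x":0,"y":0,"z":0.35,"rx":0,"ry":0,"rz":0.001,"grip":1},
    {"x":0,"y":0,"z":0.35,"rx":0,"ry":0,"rz":0,"grip":1},
    {"x":0,"y":0,"z":0.3,"rx":0,"ry":0,"rz":0,"grip":1},
    {"x":0,"y":0,"z":0,"rx":0,"ry":0,"rz":0,"grip":0},
    {"x":0,"y":0,"z":0,"rx":0,"ry":0,"rz":0,"grip":-0.3},
  ],
)

```text
clock: 4.0
tcp_pos: [0.6329, -0.1646, 0.056]
ee_rot: [0.73, -3.054, -0.002]
ft_force: [-0.1, 0.2, 1.0]
finger_gap: 0.748
grasp_force: 0.0
```

>>> play_rows(
  targets=[
    {"x":0,"y":0,"z":0,"rx":0,"ry":0,"rz":0,"grip":-1},
    {"x":0,"y":0,"z":0,"rx":0,"ry":0,"rz":0,"grip":-1},
    {"x":0,"y":0,"z":0,"rx":0,"ry":0,"rz":0,"grip":-1},
    {"x":0,"y":0,"z":0,"rx":0,"ry":0,"rz":0,"grip":-1},
    {"x":0,"y":0,"z":0,"rx":0,"ry":0,"rz":0,"grip":-1},
  ],
)

```text
clock: 4.42
tcp_pos: [0.634, -0.1651, 0.0579]
ee_rot: [-0.73, 3.055, -0.001]
ft_force: [-0.9, 0.4, 2.6]
finger_gap: 0.106
grasp_force: 58.7
```

```bash
python3 go.py .6315 -.164 .14 116.9
```

```text
t 4.42 tcp [ 0.634  -0.1651  0.0579] tool y yaw 116.89 tilt [ 1.e-03 -2.e-04 -1.e+00] F [-0.9  0.4  2.6] gap 0.106 gf 58.7 j6 -0.92
shares total [ 0.04  0.05 -2.05] rz total -0.0
```

>>> play_rows(
  targets=[
    {"x":0,"y":0,"z":-0.3,"rx":0,"ry":0,"rz":0,"grip":-1},
    {"x":0,"y":0,"z":-0.5,"rx":0,"ry":0,"rz":0,"grip":-1},
    {"x":0,"y":0,"z":-0.6,"rx":0,"ry":0,"rz":0,"grip":-1},
    {"x":0,"y":0,"z":-0.6,"rx":0,"ry":0,"rz":0,"grip":-1},
    {"x":0,"y":0,"z":-0.5,"rx":0,"ry":0,"rz":0,"grip":-1},
  ],
)

```text
clock: 4.83
tcp_pos: [0.6338, -0.1651, 0.1598]
ee_rot: [-0.73, 3.054, -0.001]
ft_force: [0.5, -0.2, -1.6]
finger_gap: 0.105
grasp_force: 58.6
```

>>> play_rows(
  targets=[
    {"x":0,"y":0,"z":0,"rx":0,"ry":0,"rz":0.0255,"grip":-1},
    {"x":0,"y":0,"z":0,"rx":0,"ry":0,"rz":0.0255,"grip":-1},
    {"x":0,"y":0,"z":0,"rx":0,"ry":0,"rz":0,"grip":-1},
    {"x":0,"y":0,"z":0,"rx":0,"ry":0,"rz":0,"grip":-1},
    {"x":0,"y":0,"z":0,"rx":0,"ry":0,"rz":0,"grip":-1},
  ],
)

```text
clock: 5.25
tcp_pos: [0.6334, -0.1649, 0.1571]
ee_rot: [0.487, -3.103, -0.0]
ft_force: [-0.9, 0.8, -1.3]
finger_gap: 0.107
grasp_force: 58.7
```

```bash
python3 go.py .517 .1985 .155 107.7
```

```text
t 5.25 tcp [ 0.6334 -0.1649  0.1571] tool y yaw 107.85 tilt [-3.e-04  2.e-04 -1.e+00] F [-0.9  0.8 -1.3] gap 0.107 gf 58.7 j6 -0.77
shares total [-0.01  9.54  0.06] rz total 0.0009
```

10 rows of y, about 0.954 each.

>>> play_rows(
  targets=[
    {"x":0,"y":0.95,"z":0,"rx":0,"ry":0,"rz":0,"grip":-1},
    {"x":0,"y":0.95,"z":0,"rx":0,"ry":0,"rz":0,"grip":-1},
    {"x":0,"y":0.95,"z":0,"rx":0,"ry":0,"rz":0,"grip":-1},
    {"x":0,"y":0.95,"z":0,"rx":0,"ry":0,"rz":0,"grip":-1},
    {"x":0,"y":0.95,"z":0,"rx":0,"ry":0,"rz":0,"grip":-1},
  ],
)

```text
clock: 5.67
tcp_pos: [0.5747, 0.0175, 0.1569]
ee_rot: [0.486, -3.103, -0.0]
ft_force: [0.6, -0.1, -0.4]
finger_gap: 0.111
grasp_force: 58.7
```

>>> play_rows(
  targets=[
    {"x":0,"y":0.95,"z":0,"rx":0,"ry":0,"rz":0,"grip":-1},
    {"x":0,"y":0.95,"z":0,"rx":0,"ry":0,"rz":0,"grip":-1},
    {"x":0,"y":0.95,"z":0,"rx":0,"ry":0,"rz":0,"grip":-1},
    {"x":0,"y":0.95,"z":0,"rx":0,"ry":0,"rz":0,"grip":-1},
    {"x":0,"y":0.8,"z":0,"rx":0,"ry":0,"rz":0,"grip":-1},
  ],
)

```text
clock: 6.08
tcp_pos: [0.5185, 0.1934, 0.1572]
ee_rot: [0.488, -3.103, -0.001]
ft_force: [1.0, 0.5, -1.1]
finger_gap: 0.108
grasp_force: 58.7
```

>>> play_rows(
  targets=[
    {"x":0,"y":0,"z":0,"rx":0,"ry":0,"rz":0,"grip":-1},
    {"x":0,"y":0,"z":0,"rx":0,"ry":0,"rz":0,"grip":-1},
    {"x":0,"y":0,"z":0,"rx":0,"ry":0,"rz":0,"grip":-1},
    {"x":0,"y":0,"z":0,"rx":0,"ry":0,"rz":0,"grip":-1},
    {"x":0,"y":0,"z":0,"rx":0,"ry":0,"rz":0,"grip":-1},
  ],
)

```text
clock: 6.5
tcp_pos: [0.5202, 0.1902, 0.157]
ee_rot: [0.482, -3.104, 0.0]
ft_force: [-0.2, -0.2, -0.6]
finger_gap: 0.103
grasp_force: 58.8
```

```bash
python3 go.py .517 .1985 .125 107.7
```

```text
t 6.5 tcp [0.5202 0.1902 0.157 ] tool y yaw 107.64 tilt [-1.e-04 -1.e-04 -1.e+00] F [-0.2 -0.2 -0.6] gap 0.103 gf 58.8 j6 -0.19
shares total [0.01 0.22 0.8 ] rz total -0.0003
```

>>> play_rows(
  targets=[
    {"x":0,"y":0.22,"z":0.3,"rx":0,"ry":0,"rz":0,"grip":-1},
    {"x":0,"y":0,"z":0.3,"rx":0,"ry":0,"rz":0,"grip":-1},
    {"x":0,"y":0,"z":0.2,"rx":0,"ry":0,"rz":0,"grip":-1},
    {"x":0,"y":0,"z":0,"rx":0,"ry":0,"rz":0,"grip":-1},
    {"x":0,"y":0,"z":0,"rx":0,"ry":0,"rz":0,"grip":-1},
  ],
)

```text
clock: 6.92
tcp_pos: [0.5164, 0.1995, 0.1239]
ee_rot: [0.483, -3.102, -0.0]
ft_force: [-0.5, -0.5, 0.1]
finger_gap: 0.104
grasp_force: 58.8
```

```bash
python3 go.py .517 .1985 .125 107.7
python3 - <<'E'
from h import *
im=[]
for n in("scene","top"):
    p,d=capture(n); np.savez(n+"3.npz",p=p,d=d)
    c=proj(n,[.517,.1985,.085])[0].astype(int); print(c)
    im.append(cv2.resize(p[c[1]-40:c[1]+40,c[0]-40:c[0]+40,::-1],(400,400),interpolation=cv2.INTER_CUBIC))
cv2.imwrite("pics/ins.png",np.hstack(im))
E
```

```text
t 6.92 tcp [0.5164 0.1995 0.1239] tool y yaw 107.71 tilt [-1.9e-03 -2.0e-04 -1.0e+00] F [-0.5 -0.5  0.1] gap 0.104 gf 58.8 j6 -0.18
shares total [-0.01 -0.03 -0.03] rz total 0.0001
[378 258]
[152 230]
```

View pics/ins.png

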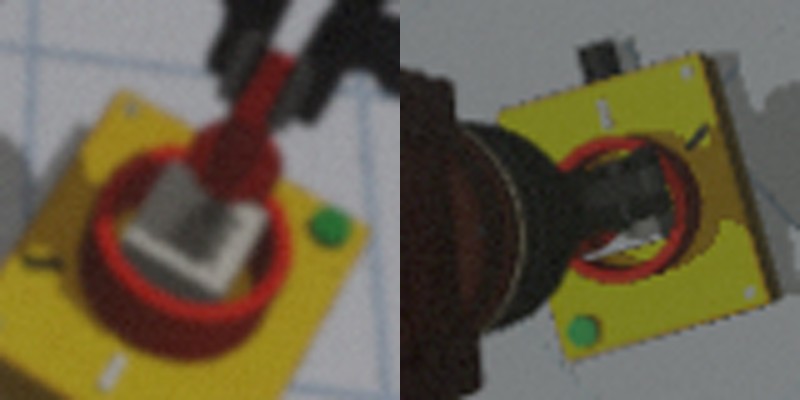

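The scene crop shows the collar near (237,160) above the plug and the blade hanging over the slot. I'll measure the collar against the keyway in this same view, so the camera bias cancels.

Run:
```python
from m import *
n="scene"; z=np.load("scene3.npz");p,d=z["p"],z["d"];C=cloud(n,d)
H,S,V=[q.astype(int) for q in cv2.split(cv2.cvtColor(p,cv2.COLOR_RGB2HSV))]
red=((H<7)|(H>170))&(S>110)&(V>30)&(np.hypot(C[...,0]-.517,C[...,1]-.1985)<.05)&(C[...,2]>.1)
ys,xs=np.where(red&(C[...,2]<.122)); print(len(xs),xs.min(),xs.max(),ys.min(),ys.max(),"cloud mean",C[red&(C[...,2]<.122)].mean(0))
for zz in(.111,.113,.115):
    P=onplane(n,np.c_[xs,ys],zz)[:,:2]*1000; print(zz,cv2.minEnclosingCircle(P.astype(np.float32)))
hd=red&(C[...,2]>.124); print("head",hd.sum(),C[hd].mean(0))
# predicted silhouette for key at TCP axis
R,_=cv2.Rodrigues(get_obs()["ee_rot"]); t=get_obs()["tcp_pos"]
a=np.linspace(0,2*np.pi,60)
for sh in((0,0),(.0035,.003)):
    q=np.vstack([proj(n,np.c_[t[0]+sh[0]+.0145*np.cos(a),t[1]+sh[1]+.0145*np.sin(a),np.full(60,zz)]) for zz in(.111,.115)])
    print("pred",sh,q.min(0),q.max(0))
# blade tip: gray low-sat pixels with z .078-.108
bl=(S<90)&(C[...,2]>.079)&(C[...,2]<.108)&(np.hypot(C[...,0]-.517,C[...,1]-.1985)<.03)
print("blade",bl.sum(),C[bl].mean(0) if bl.any() else "", np.percentile(C[bl][:,2],[5,95]))
ys,xs=np.where(bl);print(xs.min(),xs.max(),ys.min(),ys.max()); print(V[248:272,366:392])
print(proj(n,[[t[0],t[1],.081],[t[0],t[1],.111]]))
```

```text
117 375 393 243 257 cloud mean [0.5191951  0.20307362 0.11607742]
0.111 ((513.7201538085938, 199.8375701904297), 14.540745735168457)
0.113 ((514.984130859375, 200.34165954589844), 14.489325523376465)
0.115 ((516.2481079101562, 200.84573364257812), 14.437854766845703)
head 886 [0.53736342 0.21928388 0.35058816]
pred (0, 0) [373.33325629 241.79487256] [392.54416806 259.21435848]
pred (0.0035, 0.003) [373.16077257 244.23939271] [392.45311147 261.78960466]
blade 22 [0.52075293 0.20340577 0.09225315] [0.08493856 0.0985809 ]
378 382 257 262
[[124 127 134 145 149 145 144 144 135 120 100  90  86  85  70  59  62  62
   64  65  67  70  68  72  81  91]
 [101 105 118 125 127 131 127 132 119 100  90  88  86  80  69  58  61  61
   64  66  66  65  65  73  81  88]
 [ 91  84  94  96 101 105 106 111 103  88  83  86  85  73  61  57  63  61
   67  66  68  71  69  80  86  91]
 [ 80  75  73  79  81  88  94  97  90  85  78  82  80  70  62  59  60  62
   64  66  68  69  74  87  92  91]
 [ 74  68  69  72  79  81  87  90  89  87  82  79  73  68  61  62  63  65
   64  65  65  72  82  91  93  93]
 [ 66  71  68 
[... 1416 characters left out ...]
 118 110  89  75  66  63  61  56  57  57  65  77  85  98 120
  138 146 146 135 112  79  56  56]
 [116 131 136 136 128 118 100  79  68  64  63  61  63  67  84  96 117 134
  142 145 143 124  94  59  52  57]
 [ 88 107 124 134 136 137 126 107  92  77  63  62  65  76  88 106 131 144
  149 147 135 110  76  61  51  55]
 [ 68  80  89 111 124 133 136 129 120  96  82  75  81  83  94 115 138 152
  146 144 122  92  69  51  52  59]
 [ 62  62  70  82  95 109 124 132 134 122 108 101 103 108 113 130 146 153
  146 134 110  82  57  51  53  65]
 [ 65  61  62  64  72  84 102 117 132 131 132 127 130 128 127 137 149 146
  146 126 103  77  62  51  57  74]]
[[378.06170677 260.26903445]
 [382.58391412 251.04478221]]
```

>>> play_rows(
  targets=[
    {"x":-0.055,"y":-0.02,"z":0,"rx":0,"ry":0,"rz":0,"grip":-1},
    {"x":0,"y":0,"z":0.15,"rx":0,"ry":0,"rz":0,"grip":-1},
    {"x":0,"y":0,"z":0.15,"rx":0,"ry":0,"rz":0,"grip":-1},
    {"x":0,"y":0,"z":0.1,"rx":0,"ry":0,"rz":0,"grip":-1},
    {"x":0,"y":0,"z":0,"rx":0,"ry":0,"rz":0,"grip":-1},
  ],
)

```text
clock: 7.43
tcp_pos: [0.5188, 0.1994, 0.1077]
ee_rot: [0.483, -3.102, 0.0]
ft_force: [-0.1, 0.1, -1.1]
finger_gap: 0.103
grasp_force: 58.8
```

```bash
python3 go.py .519 .198 .085 107.7
```

```text
t 7.43 tcp [0.5188 0.1994 0.1077] tool y yaw 107.71 tilt [-1.7e-03 -3.0e-04 -1.0e+00] F [-0.1  0.1 -1.1] gap 0.103 gf 58.8 j6 -0.18
shares total [ 0.   -0.04  0.57] rz total 0.0
```

The tip is 7 mm below the mouth with no force, so it has entered. Continue.

>>> play_rows(
  targets=[
    {"x":0,"y":-0.02,"z":0.12,"rx":0,"ry":0,"rz":0,"grip":-1},
    {"x":0,"y":0,"z":0.12,"rx":0,"ry":0,"rz":0,"grip":-1},
    {"x":0,"y":0,"z":0.12,"rx":0,"ry":0,"rz":0,"grip":-1},
    {"x":0,"y":0,"z":0.08,"rx":0,"ry":0,"rz":0,"grip":-1},
    {"x":0,"y":0,"z":0,"rx":0,"ry":0,"rz":0,"grip":-1},
  ],
)

```text
clock: 7.85
tcp_pos: [0.5191, 0.1988, 0.0904]
ee_rot: [0.483, -3.103, -0.0]
ft_force: [0.3, -0.4, -0.6]
finger_gap: 0.109
grasp_force: 58.8
```

```bash
python3 go.py .519 .198 .085 107.7
```

```text
t 7.85 tcp [0.5191 0.1988 0.0904] tool y yaw 107.71 tilt [-1.3e-03 -1.0e-04 -1.0e+00] F [ 0.3 -0.4 -0.6] gap 0.109 gf 58.8 j6 -0.18
shares total [ 0.01 -0.02  0.14] rz total 0.0001
```

>>> play_rows(
  targets=[
    {"x":0,"y":0,"z":0.06,"rx":0,"ry":0,"rz":0,"grip":-1},
    {"x":0,"y":0,"z":0.05,"rx":0,"ry":0,"rz":0,"grip":-1},
    {"x":0,"y":0,"z":0.03,"rx":0,"ry":0,"rz":0,"grip":-1},
    {"x":0,"y":0,"z":0,"rx":0,"ry":0,"rz":0,"grip":-1},
    {"x":0,"y":0,"z":0,"rx":0,"ry":0,"rz":0,"grip":-1},
  ],
)

```text
clock: 8.27
tcp_pos: [0.5197, 0.1988, 0.086]
ee_rot: [-0.484, 3.104, 0.0]
ft_force: [-0.2, -0.1, 0.0]
finger_gap: 0.104
grasp_force: 58.8
```

```bash
python3 go.py .519 .198 .085 107.7
```

```text
t 8.27 tcp [0.5197 0.1988 0.086 ] tool y yaw 107.71 tilt [ 1.e-04  1.e-04 -1.e+00] F [-0.2 -0.1  0. ] gap 0.104 gf 58.8 j6 -0.18
shares total [ 0.02 -0.01  0.02] rz total 0.0
```

>>> play_rows(
  targets=[
    {"x":0,"y":0,"z":0.03,"rx":0,"ry":0,"rz":0,"grip":-1},
    {"x":0,"y":-0.004,"z":0,"rx":0,"ry":0,"rz":0.02,"grip":-1},
    {"x":0,"y":-0.006,"z":0,"rx":0,"ry":0,"rz":0.034,"grip":-1},
    {"x":0,"y":-0.006,"z":0,"rx":0,"ry":0,"rz":0.034,"grip":-1},
    {"x":0,"y":-0.006,"z":0,"rx":0,"ry":0,"rz":0.034,"grip":-1},
  ],
)

```text
clock: 8.68
tcp_pos: [0.52, 0.198, 0.0848]
ee_rot: [0.125, 3.139, 0.0]
ft_force: [0.1, 0.5, -0.1]
finger_gap: 0.104
grasp_force: 58.9
```

```bash
python3 go.py .519 .198 .085 35; python3 -c "
from cell import *;print(get_obs()['torque'])"
```

```text
t 8.68 tcp [0.52   0.198  0.0848] tool y yaw 85.46 tilt [ 3.e-04  1.e-04 -1.e+00] F [ 0.1  0.5 -0.1] gap 0.104 gf 58.9 j6 0.21
shares total [ 0.02 -0.   -0.  ] rz total 0.2803
[-0.05481754  0.06443488  0.06138759]
```

>>> play_rows(
  targets=[
    {"x":0,"y":-0.006,"z":0,"rx":0,"ry":0,"rz":0.034,"grip":-1},
    {"x":0,"y":-0.006,"z":0,"rx":0,"ry":0,"rz":0.034,"grip":-1},
    {"x":0,"y":-0.006,"z":0,"rx":0,"ry":0,"rz":0.034,"grip":-1},
    {"x":0,"y":-0.006,"z":0,"rx":0,"ry":0,"rz":0.034,"grip":-1},
    {"x":0,"y":-0.006,"z":0,"rx":0,"ry":0,"rz":0.034,"grip":-1},
  ],
)

```text
clock: 9.1
tcp_pos: [0.5195, 0.1967, 0.0848]
ee_rot: [-0.949, -2.995, 0.0]
ft_force: [-1.4, -0.6, 0.0]
finger_gap: 0.108
grasp_force: 59.0
```

>>> play_rows(
  targets=[
    {"x":0,"y":-0.006,"z":0,"rx":0,"ry":0,"rz":0.034,"grip":-1},
    {"x":0,"y":-0.006,"z":0,"rx":0,"ry":0,"rz":0.034,"grip":-1},
    {"x":0,"y":-0.006,"z":0,"rx":0,"ry":0,"rz":0.034,"grip":-1},
    {"x":0,"y":0,"z":0,"rx":0,"ry":0,"rz":0,"grip":-1},
    {"x":0,"y":0,"z":0,"rx":0,"ry":0,"rz":0,"grip":-1},
  ],
)

```text
clock: 9.52
tcp_pos: [0.5189, 0.1962, 0.0848]
ee_rot: [-1.402, -2.811, 0.0]
ft_force: [-1.3, -0.9, 1.5]
finger_gap: 0.109
grasp_force: 59.1
```

```bash
python3 go.py .519 .198 .085 32.7
python3 - <<'E'
from h import *
print(get_obs()['torque'])
im=[]
for n in("scene","top"):
    p,d=capture(n)
    c=proj(n,[.517,.1985,.085])[0].astype(int)
    im.append(cv2.resize(p[c[1]-40:c[1]+40,c[0]-40:c[0]+40,::-1],(400,400),interpolation=cv2.INTER_CUBIC))
cv2.imwrite("pics/turn.png",np.hstack(im))
E
```

```text
t 9.52 tcp [0.5189 0.1962 0.0848] tool y yaw 36.98 tilt [-2.e-04 -1.e-04 -1.e+00] F [-1.3 -0.9  1.5] gap 0.109 gf 59.1 j6 1.05
shares total [ 0.03  0.03 -0.01] rz total 0.0238
[-0.28024266  0.48821914  0.16025332]
```

View pics/turn.png

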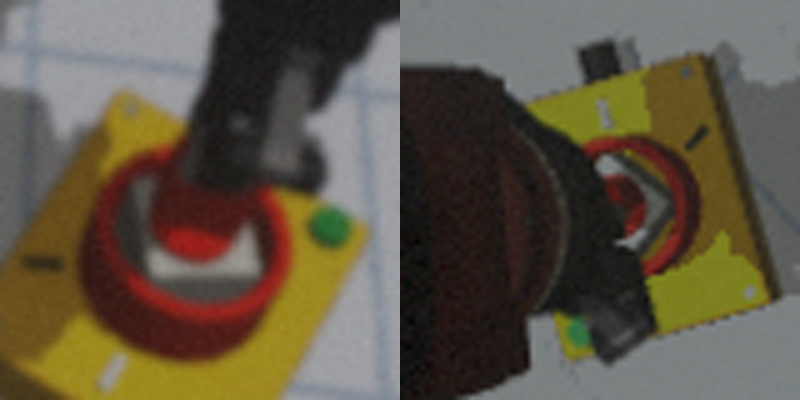

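The plug has turned with the key and the collar is seated. A little further for margin, then back.

>>> play_rows(
  targets=[
    {"x":0,"y":-0.003,"z":0,"rx":0,"ry":0,"rz":0.018,"grip":-1},
    {"x":0,"y":0,"z":0,"rx":0,"ry":0,"rz":0,"grip":-1},
    {"x":0,"y":0,"z":0,"rx":0,"ry":0,"rz":0,"grip":-1},
    {"x":0,"y":0,"z":0,"rx":0,"ry":0,"rz":0,"grip":-1},
    {"x":0,"y":0,"z":0,"rx":0,"ry":0,"rz":0,"grip":-1},
  ],
)

```text
clock: 10.03
tcp_pos: [0.519, 0.1962, 0.0848]
ee_rot: [1.484, 2.769, 0.0]
ft_force: [-2.2, -1.8, 1.8]
finger_gap: 0.109
grasp_force: 59.2
```

>>> play_rows(
  targets=[
    {"x":0,"y":0.006,"z":0,"rx":0,"ry":0,"rz":-0.034,"grip":-1},
    {"x":0,"y":0.006,"z":0,"rx":0,"ry":0,"rz":-0.034,"grip":-1},
    {"x":0,"y":0.006,"z":0,"rx":0,"ry":0,"rz":-0.034,"grip":-1},
    {"x":0,"y":0.006,"z":0,"rx":0,"ry":0,"rz":-0.034,"grip":-1},
    {"x":0,"y":0.006,"z":0,"rx":0,"ry":0,"rz":-0.034,"grip":-1},
  ],
)

```text
clock: 10.45
tcp_pos: [0.52, 0.1972, 0.0848]
ee_rot: [0.693, 3.064, 0.001]
ft_force: [-1.6, -0.0, 1.5]
finger_gap: 0.107
grasp_force: 59.1
```

>>> play_rows(
  targets=[
    {"x":0,"y":0.006,"z":0,"rx":0,"ry":0,"rz":-0.034,"grip":-1},
    {"x":0,"y":0.006,"z":0,"rx":0,"ry":0,"rz":-0.034,"grip":-1},
    {"x":0,"y":0.006,"z":0,"rx":0,"ry":0,"rz":-0.034,"grip":-1},
    {"x":0,"y":0.006,"z":0,"rx":0,"ry":0,"rz":-0.034,"grip":-1},
    {"x":0,"y":0.006,"z":0,"rx":0,"ry":0,"rz":-0.034,"grip":-1},
  ],
)

```text
clock: 10.87
tcp_pos: [0.5204, 0.1984, 0.0848]
ee_rot: [-0.14, 3.138, 0.001]
ft_force: [-0.7, -0.5, 0.5]
finger_gap: 0.108
grasp_force: 59.0
```

```bash
python3 go.py .5197 .1988 .086 107.7
```

```text
t 10.87 tcp [0.5204 0.1984 0.0848] tool y yaw 95.12 tilt [ 7.e-04  5.e-04 -1.e+00] F [-0.7 -0.5  0.5] gap 0.108 gf 59.0 j6 0.04
shares total [ 0.02  0.01 -0.03] rz total -0.0699
```

>>> play_rows(
  targets=[
    {"x":0,"y":0.006,"z":0,"rx":0,"ry":0,"rz":-0.035,"grip":-1},
    {"x":0,"y":0.004,"z":0,"rx":0,"ry":0,"rz":-0.035,"grip":-1},
    {"x":0,"y":0.002,"z":0,"rx":0,"ry":0,"rz":-0.015,"grip":-1},
    {"x":0,"y":0,"z":0,"rx":0,"ry":0,"rz":0,"grip":-1},
    {"x":0,"y":-0.002,"z":0,"rx":0,"ry":0,"rz":0.015,"grip":-1},
  ],
)

```text
clock: 11.28
tcp_pos: [0.5205, 0.1988, 0.0848]
ee_rot: [-0.473, 3.105, 0.0]
ft_force: [-0.3, 0.2, 0.1]
finger_gap: 0.105
grasp_force: 59.0
```

>>> play_rows(
  targets=[
    {"x":0,"y":0,"z":0,"rx":0,"ry":0,"rz":0,"grip":-1},
    {"x":0,"y":0,"z":0,"rx":0,"ry":0,"rz":0,"grip":-1},
    {"x":0,"y":0,"z":-0.05,"rx":0,"ry":0,"rz":0,"grip":-1},
    {"x":0,"y":0,"z":-0.1,"rx":0,"ry":0,"rz":0,"grip":-1},
    {"x":0,"y":0,"z":-0.1,"rx":0,"ry":0,"rz":0,"grip":-1},
  ],
)

```text
clock: 11.7
tcp_pos: [0.5199, 0.1986, 0.0949]
ee_rot: [0.474, -3.105, -0.0]
ft_force: [-0.1, -0.7, -0.8]
finger_gap: 0.107
grasp_force: 58.8
```

```bash
python3 go.py .5197 .1988 .16 107.7
```

```text
t 11.7 tcp [0.5199 0.1986 0.0949] tool y yaw 107.36 tilt [-3.e-04  0.e+00 -1.e+00] F [-0.1 -0.7 -0.8] gap 0.107 gf 58.8 j6 -0.17
shares total [ 0.    0.01 -1.63] rz total -0.0019
```

>>> play_rows(
  targets=[
    {"x":0,"y":0,"z":-0.2,"rx":0,"ry":0,"rz":0,"grip":-1},
    {"x":0,"y":0,"z":-0.3,"rx":0,"ry":0,"rz":0,"grip":-1},
    {"x":0,"y":0,"z":-0.4,"rx":0,"ry":0,"rz":0,"grip":-1},
    {"x":0,"y":0,"z":-0.4,"rx":0,"ry":0,"rz":0,"grip":-1},
    {"x":0,"y":0,"z":-0.35,"rx":0,"ry":0,"rz":0,"grip":-1},
  ],
)

```text
clock: 12.12
tcp_pos: [0.5204, 0.1987, 0.1631]
ee_rot: [-0.474, 3.104, 0.0]
ft_force: [0.1, -0.1, -0.5]
finger_gap: 0.106
grasp_force: 58.8
```

>>> play_rows(
  targets=[
    {"x":0,"y":0,"z":0,"rx":0,"ry":0,"rz":-0.0265,"grip":-1},
    {"x":0,"y":0,"z":0,"rx":0,"ry":0,"rz":-0.0265,"grip":-1},
    {"x":0,"y":0,"z":0,"rx":0,"ry":0,"rz":0,"grip":-1},
    {"x":0,"y":0,"z":0,"rx":0,"ry":0,"rz":0,"grip":-1},
    {"x":0,"y":0,"z":0,"rx":0,"ry":0,"rz":0,"grip":-1},
  ],
)

```text
clock: 12.53
tcp_pos: [0.5201, 0.1986, 0.1611]
ee_rot: [-0.726, 3.056, 0.0]
ft_force: [0.8, 0.2, -0.3]
finger_gap: 0.102
grasp_force: 58.8
```

```bash
python3 go.py .634 -.1651 .155 116.9
```

```text
t 12.53 tcp [0.5201 0.1986 0.1611] tool y yaw 116.74 tilt [ 3.e-04  1.e-04 -1.e+00] F [ 0.8  0.2 -0.3] gap 0.102 gf 58.8 j6 -0.34
shares total [ 1.55 -9.4   0.15] rz total -0.0009
```

>>> play_rows(
  targets=[
    {"x":0.15,"y":-0.92,"z":0,"rx":0,"ry":0,"rz":0,"grip":-1},
    {"x":0.15,"y":-0.92,"z":0,"rx":0,"ry":0,"rz":0,"grip":-1},
    {"x":0.15,"y":-0.92,"z":0,"rx":0,"ry":0,"rz":0,"grip":-1},
    {"x":0.15,"y":-0.92,"z":0,"rx":0,"ry":0,"rz":0,"grip":-1},
    {"x":0.15,"y":-0.92,"z":0,"rx":0,"ry":0,"rz":0,"grip":-1},
  ],
)

```text
clock: 12.95
tcp_pos: [0.5767, 0.0193, 0.1609]
ee_rot: [-0.728, 3.056, 0.0]
ft_force: [0.1, 0.3, -0.5]
finger_gap: 0.104
grasp_force: 58.8
```

>>> play_rows(
  targets=[
    {"x":0.15,"y":-0.92,"z":0,"rx":0,"ry":0,"rz":0,"grip":-1},
    {"x":0.15,"y":-0.92,"z":0,"rx":0,"ry":0,"rz":0,"grip":-1},
    {"x":0.15,"y":-0.92,"z":0,"rx":0,"ry":0,"rz":0,"grip":-1},
    {"x":0.15,"y":-0.92,"z":0,"rx":0,"ry":0,"rz":0,"grip":-1},
    {"x":0.15,"y":-0.8,"z":0,"rx":0,"ry":0,"rz":0,"grip":-1},
  ],
)

```text
clock: 13.37
tcp_pos: [0.6311, -0.1549, 0.1606]
ee_rot: [0.726, -3.057, 0.0]
ft_force: [1.4, 0.0, -0.2]
finger_gap: 0.108
grasp_force: 58.8
```

>>> play_rows(
  targets=[
    {"x":0,"y":0,"z":0,"rx":0,"ry":0,"rz":0,"grip":-1},
    {"x":0,"y":0,"z":0,"rx":0,"ry":0,"rz":0,"grip":-1},
    {"x":0,"y":0,"z":0,"rx":0,"ry":0,"rz":0,"grip":-1},
    {"x":0,"y":0,"z":0,"rx":0,"ry":0,"rz":0,"grip":-1},
    {"x":0,"y":0,"z":0,"rx":0,"ry":0,"rz":0,"grip":-1},
  ],
)

```text
clock: 13.78
tcp_pos: [0.6307, -0.1512, 0.161]
ee_rot: [-0.732, 3.055, 0.0]
ft_force: [0.0, -0.3, -0.7]
finger_gap: 0.105
grasp_force: 58.9
```

```bash
python3 go.py .634 -.1651 .1 116.9
```

```text
t 13.78 tcp [ 0.6307 -0.1512  0.161 ] tool y yaw 116.95 tilt [ 3.e-04  1.e-04 -1.e+00] F [ 0.  -0.3 -0.7] gap 0.105 gf 58.9 j6 -0.91
shares total [ 0.09 -0.35  1.53] rz total 0.0003
```

>>> play_rows(
  targets=[
    {"x":0.09,"y":-0.33,"z":0.4,"rx":0,"ry":0,"rz":0,"grip":-1},
    {"x":0,"y":0,"z":0.5,"rx":0,"ry":0,"rz":0,"grip":-1},
    {"x":0,"y":0,"z":0.5,"rx":0,"ry":0,"rz":0,"grip":-1},
    {"x":0,"y":0,"z":0,"rx":0,"ry":0,"rz":0,"grip":-1},
    {"x":0,"y":0,"z":0,"rx":0,"ry":0,"rz":0,"grip":-1},
  ],
)

```text
clock: 14.2
tcp_pos: [0.6327, -0.1646, 0.1041]
ee_rot: [0.731, -3.054, -0.002]
ft_force: [-0.5, 0.0, -0.6]
finger_gap: 0.103
grasp_force: 58.9
```

```bash
python3 go.py .6336 -.1642 .079 116.9;  python3 - <<'E'
from h import *
n="scene"
p,d=capture(n); np.savez(n+"5.npz",p=p,d=d)
c=proj(n,[.6315,-.164,.07])[0].astype(int)
cv2.imwrite("pics/back.png",cv2.resize(p[c[1]-40:c[1]+40,c[0]-40:c[0]+40,::-1],(480,480),interpolation=cv2.INTER_CUBIC))
E
```

```text
t 14.2 tcp [ 0.6327 -0.1646  0.1041] tool y yaw 116.94 tilt [-0.0018  0.0011 -1.    ] F [-0.5  0.  -0.6] gap 0.103 gf 58.9 j6 -0.92
shares total [-0.03 -0.    0.63] rz total 0.0002
```

View pics/back.png

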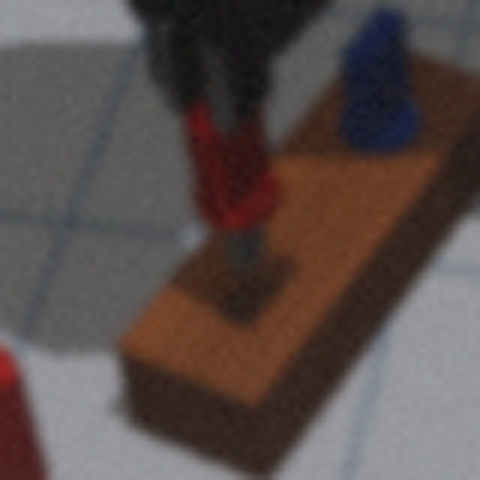

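The blade tip, near (243,265), is directly above the slot at about (243,295). Lower it.

>>> play_rows(
  targets=[
    {"x":-0.02,"y":0,"z":0.15,"rx":0,"ry":0,"rz":0,"grip":-1},
    {"x":0,"y":0,"z":0.15,"rx":0,"ry":0,"rz":0,"grip":-1},
    {"x":0,"y":0,"z":0.15,"rx":0,"ry":0,"rz":0,"grip":-1},
    {"x":0,"y":0,"z":0.1,"rx":0,"ry":0,"rz":0,"grip":-1},
    {"x":0,"y":0,"z":0,"rx":0,"ry":0,"rz":0,"grip":-1},
  ],
)

```text
clock: 14.67
tcp_pos: [0.6336, -0.1652, 0.0814]
ee_rot: [0.73, -3.054, -0.002]
ft_force: [0.2, 0.3, -1.4]
finger_gap: 0.106
grasp_force: 58.9
```

```bash
python3 go.py .6336 -.1642 .0579 116.9
```

```text
t 14.67 tcp [ 0.6336 -0.1652  0.0814] tool y yaw 116.89 tilt [-1.5e-03  8.0e-04 -1.0e+00] F [ 0.2  0.3 -1.4] gap 0.106 gf 58.9 j6 -0.92
shares total [-0.01  0.02  0.59] rz total -0.0001
```

Tip 6.5 mm in, no contact force. Continue to seated.

>>> play_rows(
  targets=[
    {"x":0,"y":0.02,"z":0.15,"rx":0,"ry":0,"rz":0,"grip":-1},
    {"x":0,"y":0,"z":0.15,"rx":0,"ry":0,"rz":0,"grip":-1},
    {"x":0,"y":0,"z":0.15,"rx":0,"ry":0,"rz":0,"grip":-1},
    {"x":0,"y":0,"z":0.09,"rx":0,"ry":0,"rz":0,"grip":-1},
    {"x":0,"y":0,"z":0,"rx":0,"ry":0,"rz":0,"grip":-1},
  ],
)

```text
clock: 15.08
tcp_pos: [0.6332, -0.1645, 0.0597]
ee_rot: [0.73, -3.054, -0.002]
ft_force: [-1.0, 0.6, -0.4]
finger_gap: 0.108
grasp_force: 58.9
```

```bash
python3 go.py .6336 -.1642 .0575 116.9
```

```text
t 15.08 tcp [ 0.6332 -0.1645  0.0597] tool y yaw 116.89 tilt [-1.6e-03  9.0e-04 -1.0e+00] F [-1.   0.6 -0.4] gap 0.108 gf 58.9 j6 -0.92
shares total [-0.01  0.    0.05] rz total -0.0001
```

>>> play_rows(
  targets=[
    {"x":0,"y":0,"z":0.04,"rx":0,"ry":0,"rz":0,"grip":-1},
    {"x":0,"y":0,"z":0,"rx":0,"ry":0,"rz":0,"grip":-1},
    {"x":0,"y":0,"z":0,"rx":0,"ry":0,"rz":0,"grip":-0.5},
    {"x":0,"y":0,"z":0,"rx":0,"ry":0,"rz":0,"grip":0},
    {"x":0,"y":0,"z":0,"rx":0,"ry":0,"rz":0,"grip":0.5},
  ],
)

```text
clock: 15.5
tcp_pos: [0.6341, -0.1649, 0.0599]
ee_rot: [-0.73, 3.055, -0.001]
ft_force: [-0.3, 0.0, -0.3]
finger_gap: 0.526
grasp_force: 0.0
```

>>> play_rows(
  targets=[
    {"x":0,"y":0,"z":0,"rx":0,"ry":0,"rz":0,"grip":1},
    {"x":0,"y":0,"z":0,"rx":0,"ry":0,"rz":0,"grip":1},
    {"x":0,"y":0,"z":0,"rx":0,"ry":0,"rz":0,"grip":1},
    {"x":0,"y":0,"z":-0.1,"rx":0,"ry":0,"rz":0,"grip":1},
    {"x":0,"y":0,"z":-0.3,"rx":0,"ry":0,"rz":0,"grip":1},
  ],
)

```text
clock: 15.92
tcp_pos: [0.6328, -0.1642, 0.0741]
ee_rot: [0.73, -3.053, -0.003]
ft_force: [0.2, 0.2, -0.6]
finger_gap: 1.002
grasp_force: 0.0
```

>>> play_rows(
  targets=[
    {"x":0,"y":0,"z":-0.6,"rx":0,"ry":0,"rz":0,"grip":1},
    {"x":0,"y":0,"z":-0.8,"rx":0,"ry":0,"rz":0,"grip":1},
    {"x":0,"y":0,"z":-0.8,"rx":0,"ry":0,"rz":0,"grip":1},
    {"x":0,"y":0.9,"z":0,"rx":0,"ry":0,"rz":0,"grip":1},
    {"x":0,"y":0.9,"z":0,"rx":0,"ry":0,"rz":0,"grip":1},
  ],
)

```text
clock: 16.33
tcp_pos: [0.6033, -0.102, 0.1677]
ee_rot: [-0.725, 3.051, -0.006]
ft_force: [-0.4, 0.5, -0.7]
finger_gap: 0.999
grasp_force: 0.0
```

>>> play_rows(
  targets=[
    {"x":0,"y":0.9,"z":0,"rx":0,"ry":0,"rz":0,"grip":1},
    {"x":0,"y":0.9,"z":0,"rx":0,"ry":0,"rz":0,"grip":1},
    {"x":0,"y":0.9,"z":0,"rx":0,"ry":0,"rz":0,"grip":1},
    {"x":0,"y":0.9,"z":0,"rx":0,"ry":0,"rz":0,"grip":1},
    {"x":0,"y":0,"z":0,"rx":0,"ry":0,"rz":0,"grip":1},
  ],
)

```text
clock: 16.75
tcp_pos: [0.534, 0.0326, 0.1654]
ee_rot: [-0.736, 3.053, 0.002]
ft_force: [-0.9, -0.1, -0.2]
finger_gap: 1.0
grasp_force: 0.0
```

```bash
python3 go.py .6336 -.1642 .0575 116.9; sed -i 's/n+"0.npz"/n+"6.npz"/' meas.py
python3 - <<'E'
from h import *
im=[]
for n in("scene","top"):
    p,d=capture(n); np.savez(n+"6.npz",p=p,d=d)
    for X in([.6,-.18,.06],[.517,.1985,.072]):
        c=proj(n,X)[0].astype(int);im.append(cv2.resize(p[c[1]-45:c[1]+45,c[0]-45:c[0]+45,::-1],(300,300),interpolation=cv2.INTER_CUBIC))
cv2.imwrite("pics/end.png",np.vstack([np.hstack(im[:2]),np.hstack(im[2:])]))
E
python3 meas.py | grep -v -e ring -e box -e rack
```

```text
t 16.75 tcp [0.534  0.0326 0.1654] tool y yaw 117.12 tilt [ 7.0e-04  1.4e-03 -1.0e+00] F [-0.9 -0.1 -0.2] gap 1.0 gf 0.0 j6 -0.66
shares total [ 0.03 -5.52  2.69] rz total 0.0012Traceback (most recent call last):
  File "meas.py", line 8, in <module>
    pl,_=comp(lo&(V>.75*vt),px,20)
         ~~~~^^^^^^^^^^^^^^^^^^^^^
  File "m.py", line 5, in comp
    i=max(c,key=lambda i:st[i,4]); return l==i,ce[i]
ValueError: max() iterable argument is empty
```

View pics/end.png

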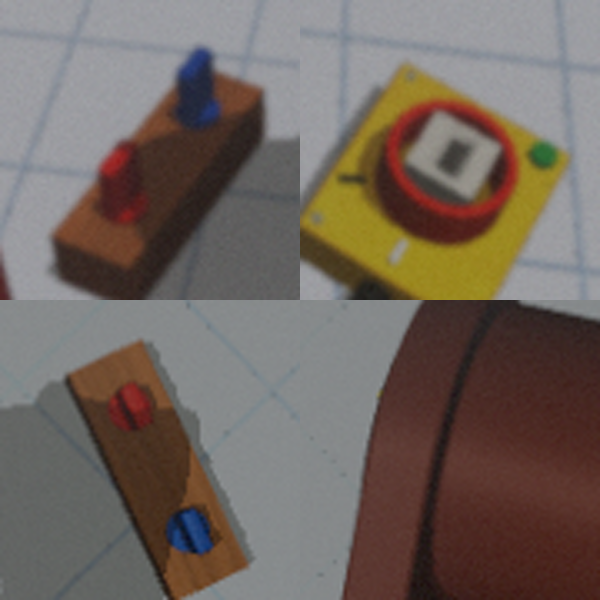

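The red key stands upright in its slot, the blue key is unmoved and the plug is home. I'll check the key's height and position, then hand in.

Run:
```python
from m import *
ok=True
for k in "06":
    z=np.load(f"top{k}.npz");C=cloud("top",z["d"]);H,S,V=[q.astype(int) for q in cv2.split(cv2.cvtColor(z["p"],cv2.COLOR_RGB2HSV))]
    m=((H<6)|(H>172))&(S>120)&(V>50)&(np.hypot(C[...,0]-.63,C[...,1]+.165)<.03)&(C[...,2]>.08)
    P=np.median(C[m],0); print(P,m.sum()); ok&=abs(P[2]-.0905)<.003
if ok: print(hand_in())
```

```text
[ 0.63032222 -0.16488132  0.09020164] 77
[ 0.63033756 -0.16469309  0.09016142] 74
the job is handed in; nothing more can be done
None
```

The job is handed in: I turned the switch with the red key to its stop and back home, then put the key back in its rack slot. The last images show it within 1 mm of its start, the plug home and the blue key apparently unmoved. The robot's clock read about 17 s.

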